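# Tip the drained counting chamber flat and clip it on the light base

## Task

The rinsed counting chamber was left standing on its long edge on the blotting card of the light base: tip it with a light push so that it lies with its green ruled face up. Raise the spring clip, slide the chamber along the light base, without picking it up, under the raised clip until its end meets the steel stop, square and inside the engraved outline, then lower the clip onto it. Leave everything else where it is.

Things in the scene. Friction and masses are not known exactly. Their poses are not given: they have to be found in the camera images.
- chamber: Counting chamber, an acrylic block of about 30 g: 8 mm thick (body x), 76 long (y), 44 tall (z), standing free on its long edge at any yaw. Its -x half is green, and that face has two dark grids (the ruled face); its +x half is white. Leaned over some 10 degrees by a push on the ruled face near the top, it falls ruled face up (-x up). Origin: centre of the edge it stands on.
- chamber_center (a point): Centre of the counting chamber (22 mm from its long edges, 38 mm from its ends, 4 mm from its faces); axes as chamber.
- light_base: Fixed light base, a grey-topped ivory box 230 (x) x 360 (y) x 28 mm high. Origin: centre of its underside. A beige blotting card (paper thin, no obstacle) lies on its +y half, where the chamber stands; berth and clip are on the -y half. The petri dish and the cover glass box stand on it too.
- berth (a point): Point on the light base's top below the centre of the seated chamber; axes as the light base. The chamber lies here with its 76 mm length along x, either end first, its end against the face of a steel stop bar (6 mm high, 44 wide) 38 mm away at +x. Engraved outline: two lines along x, 54 mm apart, and one across the -x end. Nothing stands beside the berth.
- clip_hinge (a point): On the clip's hinge axis (along y of the light base), 14 mm above the light base's top, 72 mm from the berth point in +x and in line with it in y. The hinge cheeks (18 mm long, 28 wide) rise 20 mm above the top.
- clip_grip (a point): Centre of the red barrel at the clip's free end: diameter 10, 18 mm long along y of the light base, 50 mm from the hinge axis. Clip down: 18 mm above the light base's top and 50 mm from the axis towards -x. It can be pinched by its two ends from above and turns between the fingers; the steel leaf behind it is only 10 mm wide. The nose that presses is 40 mm from the axis.
- clip (a joint): Angle of the spring clip, rad: 0 down on the empty berth (start), about 0.15 with the nose on the chamber, 1.57 barrel straight above the hinge, 1.95 thrown back fully. The barrel swings up and towards +x of the light base as it grows. An over-centre spring (1 N at the barrel) presses it down below about 1.0 and holds it up above about 1.1; damped.
- dish: Lidded petri dish, diameter 60, 15 mm high, on the light base; a bystander. Origin: centre of its underside.
- cover_glass_box: Small clear box with blue lid, 26 x 26 x 15 mm, on the light base; a bystander. Origin: centre of its underside.
- jar_blue: Specimen jar with blue cap, diameter 62, 70 mm high, on the bench; a bystander. Origin: centre of its underside.
- jar_yellow: Specimen jar with yellow cap, diameter 62, 70 mm high, on the bench; a bystander. Origin: centre of its underside.
- slide_box: White slide box 110 x 82 x 34 mm on the bench; a bystander. Origin: centre of its underside.
- tally_counter: Grey cell tally counter with red keys, 100 x 150 x 40 mm, on the bench; a bystander. Origin: centre of its underside.
- marker: Marker pen 140 mm long, 12 mm thick, lying on the bench; a bystander. Origin: under its middle.
Things that resemble listed ones, but are neither listed nor needed, are in the scene too. What is shaped like the chamber but red is not meant.

How it is judged (in metres and radians):
On the way, in this order (a step that is already met when the one before it is completed fails the run):
1. the chamber lies flat on the light base, ruled face up (angle between chamber's own x axis and vertical above 3.02 rad and z of chamber_center in the frame of berth below 0.008 m), for 0.2 s.
2. the chamber lies in the berth against the stop while the clip is still raised (all of step 1 and value of joint clip above 0.6 rad and x of chamber_center in the frame of berth above -0.004 m and y of chamber_center in the frame of berth between -0.006 and 0.006 m), for 0.2 s.
At the end, for the whole second after the job is handed in: The chamber lies flat at rest on the light base, ruled face up, its end within 4 mm of the stop, within 6 mm of the middle of the berth sideways and square to it within 0.1 rad, and the clip is down with its nose resting on the chamber (clip angle 0.08 to 0.22) (all of step 1 and x of chamber_center in the frame of berth between -0.004 and 0.003 m and y of chamber_center in the frame of berth between -0.006 and 0.006 m and angle between the y axis of chamber and the x axis of light_base, either way round below 0.1 rad and value of joint clip between 0.08 and 0.22 rad and linear speed of chamber below 0.01 m/s); the robot touches nothing.
It fails at once if the chamber falls or is laid on its ruled face (angle between chamber's own x axis and vertical below 0.5 rad).
It fails at once if the chamber is gripped or shoved hard (over 12 N) before it is down (angle between chamber's own x axis and vertical below 2.6 rad and contact force between the fingers and chamber above 12 N).
It fails at once if the chamber is picked up off the light base (lying, by more than 20 mm) or falls off it (z of chamber_center in the frame of berth above 0.045 m or (angle between chamber's own x axis and vertical above 2.6 rad and z of chamber_center in the frame of berth above 0.025 m) or z of chamber_center in the frame of berth below -0.004 m).
It fails at once if the petri dish or the cover glass box is shifted by more than 20 mm (distance of any of dish, cover_glass_box from where it was at the start of the episode above 0.02 m).
It fails at once if a thing on the bench is shifted by more than 30 mm (distance of any of jar_blue, jar_yellow, slide_box, tally_counter, marker from where it was at the start of the episode above 0.03 m).
It also fails if it takes over 72 s, if anything falls off the work surface, if the arm or the gripper's body presses on something with over 40 N, if the wrist force passes 120 N, or if a joint passes its speed limit or range.

## Robot

A 7-joint arm with a two-finger parallel gripper is mounted at the origin on the work surface. World frame = base frame: x ahead of the robot, y to its left, z up, the work surface at z = 0. Lengths are in mm, angles in rad, forces in N, time in s.
With the tool pointing down it reaches from about 400 to 925 mm from the base axis. Payload 5.6 kg.
Tool frame: the origin (TCP) lies at the very end of the fingers, on their centre line; the grasp point (between the pads) lies 19 mm behind it; z points along the fingers, y is the line along which they close (so a half turn about z gives the same grasp; the last joint's range is limited). The gripper opens to 85 mm and grips with 20 to 120 N. Pads are 22 mm wide; open, the fingers measure 114 mm over their backs; the gripper's body (76 mm by 85 mm) begins 54 mm behind the grasp point. The pads swing forward as they close: fully open they stand 13 mm farther back than shut.
Start: joints at [1.148, 0.468, -0.012, 1.603, 0.006, 1.071, -0.056], TCP at [240.938, -603.703, 231.29] pointing down, gripper open.
Joint ranges: [-2.53, 2.53], [-0.31, 2.02], [-1.57, 1.55], [0.28, 2.44], [-1.29, 4.43], [0.15, 1.84], [-2.92, 2.92]. Speed limits (rad/s): [2.57, 2.57, 3.14, 3.14, 3.14, 3.14, 3.14].

## Interface

Orientations are given as a rotation vector (axis times angle).
In Python, from rig import ctrl, imaging gives the robot as it stands.
- The arm moves only by the tool jog_arm, never from a script. Its argument "deltas" is a list of rows, each a list of 5 numbers: the closure in counts, from 0 (fully open) to 255 (shut), then the shift along the tool's x, y, z in mm, then the turn about the tool's z in rad. In form: [[grip, x, y, z, spin], ...]. A call has 1 to 20 rows; each row is the pose to reach, as a shift and turn from the pose commanded when the call began, along the tool's axes at that moment; what a row does not reach only later rows make up. A row lasts 1/8 s, in which the tool goes at most 62.5 mm and 10.7 degrees, less where a joint would pass 70% of its speed; a pose out of reach is approached as far as the arm can. A call with a gripper value outside its range is refused whole. The fingers move at their own pace and stop on an object; "grip_force" is the grip in N (left out, the last holds). Time passes only in rows, so rows that repeat a pose let the fingers close. It gives the time, the measured TCP pose, the force, the opening and the grip force at its end, in the units of the state.
- ctrl.get_state(): the state, without advancing time (a new reading comes with each control period).
- imaging.get_image(name): name is "scene" or "top"; returns the picture (480x640x3 uint8, red, green, blue); there is no depth.
- imaging.calibration(name): a dict with "fovy" (degrees; the focal length in pixels is half the picture's height over the tangent of half this angle, whatever the lens; pixels are square), "cx", "cy" (the principal point, pixels), "dist" ([k1, k2, p1, p2, k3] as OpenCV has them; the pictures are not rectified), "pose" (4x4, takes a point from camera to world coordinates). Camera axes: x right, y down, z forward; pixel columns grow to the right and rows downward; lengths in mm; the calibration is good to about 2 mm. A picture is of the moment at which its call begins. calibration takes no time and is no camera call.
- ctrl.close_job(): hands the job in; it is judged then, once.
The state is a dict: "time_s": time; "joint_positions": joint angles; "joint_velocities": joint speeds; "tau": joint torques, N m; "position": TCP position; "orientation": TCP orientation; "wrist_force": force on the tool from outside, world axes, zero at the start; "wrist_torque": the same for the moment, N m; "gripper_width": finger opening in mm; "gripper_force": force on a finger pad.
Only numpy, scipy, OpenCV 4.12 (cv2) and the standard library are available. Lean on these libraries where they do the work, as an engineer would, in place of code of your own. Each camera call takes 0.05 s, during which the arm holds its last target. There are 200 camera calls.

## Working session

There is one attempt and no reset: what is moved stays moved. The work goes in short steps, Python scripts to look and compute and a tool call to move; the robot and the scene stay as the last step left them, time stands still between calls to the robot, and variables do not carry over. Pictures are saved under pics/ and viewed, at most 10 in all, crops included, and the job is handed in when it is done.

Besides the shell and the picture viewer there is one more tool, called by a JSON object that holds its "name" and its "arguments", one argument or row to a line. jog_arm: Moves the arm, as the interface text tells. Its arguments: {"type":"object","properties":{"deltas":{"type":"array","items":{"type":"array","items":{"type":"number"}}},"grip_force":{"type":"number"}},"required":["deltas"]}

```bash
mkdir -p pics
python3 - <<'E'
from rig import ctrl, imaging
import cv2
for n in("scene","top"):
    cv2.imwrite(f"pics/{n}0.png",imaging.get_image(n)[:,:,::-1])
    print(imaging.calibration(n))
s=ctrl.get_state();print(s["position"],s["orientation"],s["time_s"])
E
```

```text
{'fovy': 57.295091756870306, 'cx': 318.95322487677356, 'cy': 246.99763756156045, 'dist': array([-0.01831957,  0.        ,  0.        ,  0.        ,  0.        ]), 'pose': array([[-3.28969796e-01,  6.53222928e-01, -6.81966773e-01,
         1.20687333e+03],
       [ 9.44289214e-01,  2.20021873e-01, -2.44761629e-01,
         2.74950347e+02],
       [-9.83630101e-03, -7.24493052e-01, -6.89211916e-01,
         7.67193420e+02],
       [ 0.00000000e+00,  0.00000000e+00,  0.00000000e+00,
         1.00000000e+00]])}
{'fovy': 56.80349462460756, 'cx': 321.5661504750696, 'cy': 247.5856050836564, 'dist': array([0.00324375, 0.        , 0.        , 0.        , 0.        ]), 'pose': array([[-2.74448504e-02, -9.80199274e-01,  1.96102431e-01,
         2.79128815e+02],
       [-9.99573840e-01,  2.88620861e-02,  4.37241571e-03,
        -2.29665400e+00],
       [-9.94576396e-03, -1.95898860e-01, -9.80573668e-01,
         1.20555975e+03],
       [ 0.00000000e+00,  0.00000000e+00,  0.00000000e+00,
         1.00000000e+00]])}
[ 240.73779204 -603.24039388  230.4162255 ] [-3.08359889e+00 -5.92602592e-01  6.34944004e-04] 0.1
```

View pics/scene0.png

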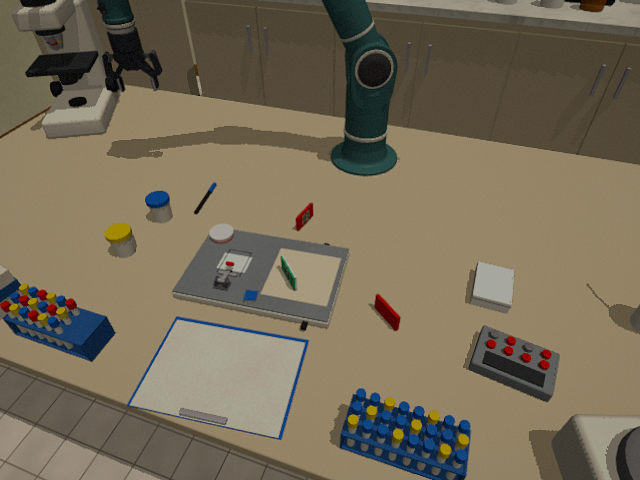

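View pics/top0.png

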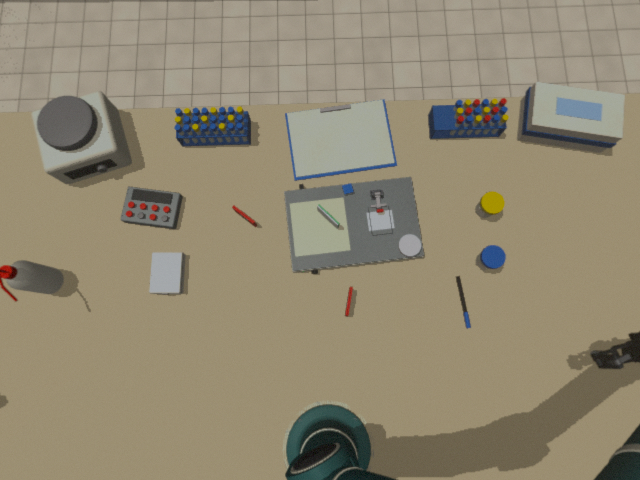

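The scene picture shows the light base, with the chamber on the card near (288,273) and the clip near (230,265). In the top picture the base spans (286..422, 178..271), the chamber is at (330,217) and the clip barrel at (380,211). I'll zoom in on both.

Run:
```python
import cv2
a=cv2.imread("pics/scene0.png")[215:335,165:365];b=cv2.imread("pics/top0.png")[170:280,280:430]
cv2.imwrite("pics/s1.png",cv2.resize(a,None,fx=4,fy=4,interpolation=cv2.INTER_CUBIC))
cv2.imwrite("pics/t1.png",cv2.resize(b,None,fx=5,fy=5,interpolation=cv2.INTER_CUBIC))
```

```text
(no output)
```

View pics/s1.png

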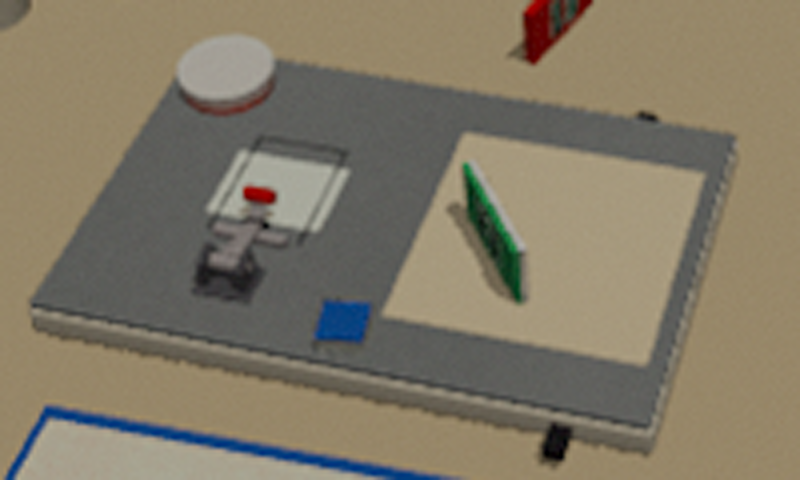

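View pics/t1.png

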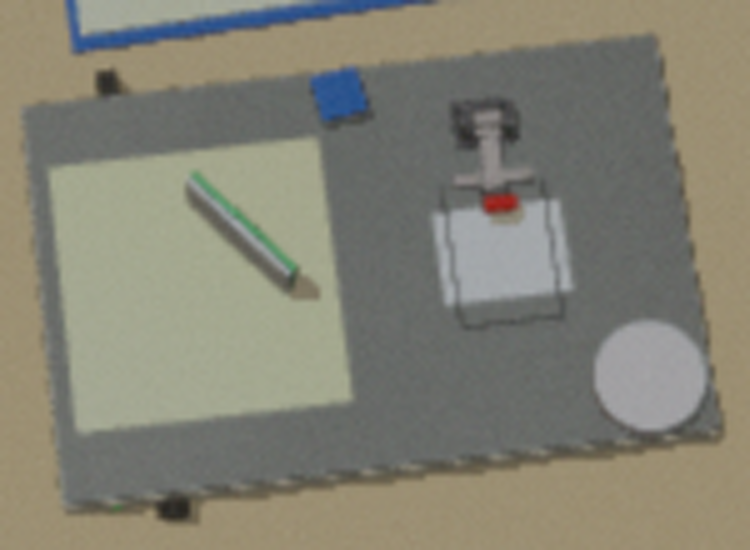

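```bash
cat > h.py <<'E'
import numpy as np, cv2
from rig import imaging
def cam(n):
    c=imaging.calibration(n);f=240/np.tan(np.radians(c["fovy"]/2))
    return np.array([[f,0,c["cx"]],[0,f,c["cy"]],[0,0,1]]),c["dist"],c["pose"]
def back(n,pts,z):
    K,d,P=cam(n);u=cv2.undistortPoints(np.array(pts,float).reshape(-1,1,2),K,d)[:,0]
    r=np.c_[u,np.ones(len(u))]@P[:3,:3].T;o=P[:3,3]
    return (o+r*((z-o[2])/r[:,2])[:,None])[:,:2]
def proj(n,X):
    K,d,P=cam(n);W=np.linalg.inv(P)
    return cv2.projectPoints(np.array(X,float).reshape(-1,1,3),cv2.Rodrigues(W[:3,:3])[0],W[:3,3],K,d)[0][:,0]
E
cat > m.py <<'E'
from h import *
np.set_printoptions(precision=1,suppress=True)
T=lambda p:[(280+x/5-.4,170+y/5-.4) for x,y in p]
S=lambda p:[(165+x/4-.4,215+y/4-.4) for x,y in p]
ct=back("top",T([(22,107),(658,37),(720,428),(66,498)]),28)
cs=back("scene",S([(648,430),(34,308),(184,62),(735,138)]),28)
print("base top",ct,ct.mean(0),"\nscene",cs,cs.mean(0))
for c in(ct,cs):
    a=c[0]-c[1]+c[3]-c[2];print("yaw",np.arctan2(-a[0],a[1]),[np.linalg.norm(c[i]-c[(i+1)%4]) for i in range(4)])
for n,F,b,o,ch in(("top",T,[(501,204)],[(443,188),(540,180),(564,315),(463,325)],[(189,179),(294,277)]),
  ("scene",S,[(259,194)],[(300,242),(348,157),(258,138)],[(469,164),(521,248)])):
    print(n,"barrel",back(n,F(b),46),"outline",back(n,F(o),28))
    e=back(n,F(ch),72);print("chamber",e,e.mean(0),np.linalg.norm(e[0]-e[1]),np.arctan2(*(e[0]-e[1])[::-1]))
print("card right corners",back("top",T([(320,138),(353,402)]),28),"coverglass",back("top",T([(340,93)]),43),"dish",back("top",T([(651,375)]),43))
E
python3 m.py
```

```text
base top [[ 678.   102.9]
 [ 707.9 -252.4]
 [ 485.7 -270.8]
 [ 457.8   81.7]] [582.3 -84.6] 
scene [[ 683.4  101.6]
 [ 714.5 -247.2]
 [ 504.7 -270.7]
 [ 459.7   82.5]] [590.6 -83.4]
yaw 0.08141716779482876 [np.float64(356.5060312119523), np.float64(222.96836942876612), np.float64(353.5882048290574), np.float64(221.17748681465116)]
yaw 0.10798316892753713 [np.float64(350.18979102107994), np.float64(211.08769051998433), np.float64(356.08374943311094), np.float64(224.54198420078285)]
top barrel [[ 609.  -157.5]] outline [[ 624.2 -128.5]
 [ 627.1 -182. ]
 [ 550.5 -190.7]
 [ 546.6 -135.6]]
chamber [[620.3  10.7]
 [565.1 -43.2]] [592.7 -16.2] 77.15056068520968 0.7725131429558642
scene barrel [[ 609.9 -158.9]] outline [[ 621.9 -129.4]
 [ 549.8 -133.4]
 [ 552.4 -192.7]]
chamber [[572.2 -41.9]
 [622.5   9.4]] [597.4 -16.3] 71.83195395044514 -2.346866701671707
card right corners [[654.9 -61.9]
 [505.7 -74.2]] coverglass [[675.6 -73. ]] dish [[ 512.8 -232.7]]
```

```bash
cat > g.py <<'E'
import sys,numpy as np
from scipy.spatial.transform import Rotation as Ro
from rig import ctrl
def go(*tg):
    s=ctrl.get_state();R=Ro.from_rotvec(s["orientation"]).as_matrix();yaw=np.arctan2(R[1,0],R[0,0])
    print("t",s["time_s"],"pos",np.round(s["position"],1),"yaw",round(yaw,3),"tilt",round(R[2,2],4),"w",s["gripper_width"],"F",np.round(s["wrist_force"],1))
    for x,y,z,w in tg:
        print(np.round(R.T@(np.array([x,y,z])-s["position"]),1),round((yaw-w+np.pi)%(2*np.pi)-np.pi,3))
if __name__=="__main__": go(*[tuple(map(float,a.split(","))) for a in sys.argv[1:]])
E
python3 g.py 428,-330,230,0.6 615,-37,120,0.78 615,-37,66,0.78
```

```text
t 0.1 pos [ 240.7 -603.2  230.4] yaw 0.38 tilt -1.0 w 85.0589043094578 F [-0.2  0.5 -0.2]
[ 275.2 -184.4    0.7] -0.22
[ 557.5 -387.   111. ] -0.4
[ 557.5 -386.9  165. ] -0.4
```

{"name": "jog_arm", "arguments": {
  "deltas": [
    [255, 50, -34, 0, -0.05],
    [255, 100, -68, 0, -0.1],
    [255, 150, -102, 0, -0.15],
    [255, 200, -136, 0, -0.2],
    [255, 250, -170, 0, -0.25],
    [255, 300, -204, 0, -0.3],
    [255, 350, -238, 0, -0.35],
    [255, 400, -272, 0, -0.4],
    [255, 450, -306, 0, -0.4],
    [255, 500, -340, 10, -0.4],
    [255, 540, -370, 50, -0.4],
    [255, 557, -387, 100, -0.4],
    [255, 557, -387, 111, -0.4],
    [255, 557, -387, 111, -0.4],
    [255, 557, -387, 111, -0.4]
  ]
}}

```text
time_s: 1.98
position: [615.8, -39.6, 122.1]
orientation: [2.905, 1.19, 0.004]
wrist_force: [0.5, -0.2, -0.6]
gripper_width: -0.2
gripper_force: 0.0
```

```bash
python3 g.py 615,-37,66,0.78
python3 - <<'E'
from rig import imaging
import cv2
a=imaging.get_image("scene")[:,:,::-1][190:340,165:365];b=imaging.get_image("top")[:,:,::-1][160:310,270:440]
import numpy as np
cv2.imwrite("pics/c2.png",np.vstack([cv2.resize(a,(400,300),interpolation=2),cv2.resize(b,(400,300),interpolation=2)]))
E
```

```text
t 1.975 pos [615.8 -39.6 122.1] yaw 0.777 tilt -1.0 w -0.2331622536584987 F [ 0.5 -0.2 -0.6]
[ 1.2 -2.6 56.1] -0.003
```

View pics/c2.png

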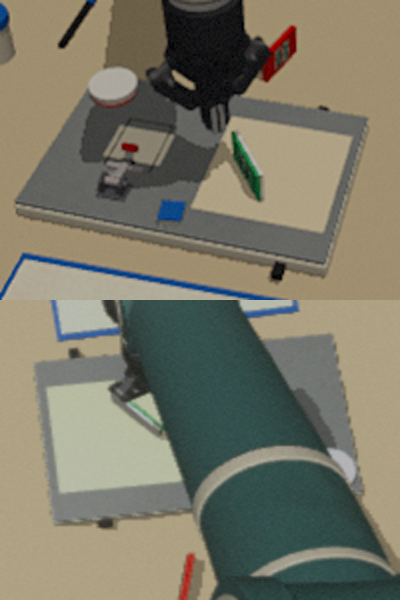

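The shut fingers are on the green side, clear of the chamber. Next I'll go down and push lightly.

{"name": "jog_arm", "arguments": {
  "deltas": [
    [255, 1, 0, 30, 0],
    [255, 1, 0, 54, 0],
    [255, 1, 0, 56, 0],
    [255, 1, -3, 56, 0],
    [255, 1, -6, 56, 0],
    [255, 1, -9, 56, 0],
    [255, 1, -12, 56, 0],
    [255, 1, -14, 56, 0],
    [255, 1, -16, 56, 0],
    [255, 1, -18, 56, 0]
  ]
}}

```text
time_s: 3.32
position: [602.8, -24.3, 64.2]
orientation: [-2.906, -1.194, 0.0]
wrist_force: [0.4, 0.2, -0.9]
gripper_width: -0.0
gripper_force: 0.0
```

```bash
cat > chk.py <<'E'
from h import *
# green blob in scene image within base area
a=imaging.get_image("scene");r=a.astype(int)
m=((r[:,:,1]>r[:,:,0]*1.5)&(r[:,:,1]>r[:,:,2]*1.2)&(r[:,:,1]>60)).astype(np.uint8);m[:235]=0;m[335:]=0;m[:,:165]=0;m[:,365:]=0
n,l,st,c=cv2.connectedComponentsWithStats(m);k=1+st[1:,4].argmax();print("scene green",st[k],c[k])
E
python3 chk.py; python3 g.py
```

```text
scene green [289 266   8  24  93] [292.80645161 278.27956989]
t 3.375 pos [602.6 -24.   64.2] yaw 0.78 tilt -1.0 w -0.1858181084420354 F [-0.3  0.5  0.2]
```

{"name": "jog_arm", "arguments": {
  "deltas": [
    [255, 0, -2, 0, 0],
    [255, 0, -4, 0, 0],
    [255, 0, -6, 0, 0],
    [255, 0, -8, 0, 0],
    [255, 0, -10, 0, 0],
    [255, 0, -12, 0, 0]
  ]
}}

```text
time_s: 4.12
position: [594.3, -15.7, 64.3]
orientation: [2.906, 1.194, -0.0]
wrist_force: [-0.0, -0.2, -0.6]
gripper_width: 0.1
gripper_force: 0.0
```

```bash
python3 chk.py
```

```text
scene green [289 261  26  27 281] [301.76868327 275.83629893]
```

{"name": "jog_arm", "arguments": {
  "deltas": [
    [255, 0, 0, -20, 0],
    [100, 0, 0, -60, 0]
  ]
}}

```text
time_s: 4.42
position: [593.5, -15.8, 124.6]
orientation: [-2.905, -1.194, 0.004]
wrist_force: [1.8, 1.0, -0.3]
gripper_width: 17.1
gripper_force: 0.0
```

```bash
python3 g.py 609.3,-158,120,0.081 609.3,-158,80,0.081; python3 chk.py
```

```text
t 4.425 pos [593.5 -15.8 124.6] yaw 0.78 tilt -1.0 w 17.10372621880094 F [ 1.8  1.  -0.3]
[-88.7 112.2   4.6] 0.699
[-88.7 112.3  44.6] 0.699
scene green [286 261  29  27 337] [299.92284866 274.3264095 ]
```

{"name": "jog_arm", "arguments": {
  "deltas": [
    [120, -22, 28, 0, 0.18],
    [120, -44, 56, 0, 0.35],
    [120, -66, 84, 0, 0.52],
    [120, -89, 112, 5, 0.7],
    [120, -89, 112, 25, 0.7],
    [120, -89, 112, 40, 0.7],
    [120, -89, 112, 40, 0.7],
    [120, -89, 112, 40, 0.7]
  ]
}}

```text
time_s: 5.48
position: [610.3, -156.8, 84.6]
orientation: [-3.138, -0.128, -0.001]
wrist_force: [-0.4, 0.3, -1.0]
gripper_width: 45.1
gripper_force: 0.0
```

```bash
python3 g.py 609.3,-158,36,0.081
python3 - <<'E'
from rig import imaging
import cv2,numpy as np
a=imaging.get_image("scene")[:,:,::-1][195:335,165:365]
cv2.imwrite("pics/c3.png",cv2.resize(a,None,fx=4,fy=4,interpolation=2))
E
```

```text
t 5.475 pos [ 610.3 -156.8   84.6] yaw 0.082 tilt -1.0 w 45.084039060516574 F [-0.4  0.3 -1. ]
[-1.1  1.1 48.6] 0.001
```

View pics/c3.png

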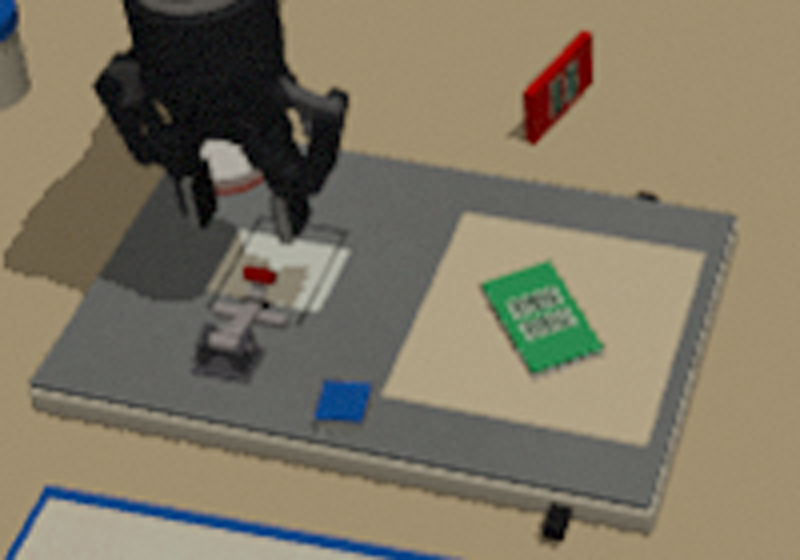

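The chamber lies green face up, with crop corners near (482,285), (550,262), (605,350) and (537,375). The fingers straddle the red barrel at (260,274). I'll go down and pinch it.

{"name": "jog_arm", "arguments": {
  "deltas": [
    [120, -1, 1, 20, 0],
    [120, -1, 1, 40, 0],
    [120, -1, 1, 49, 0],
    [120, -1, 1, 49, 0],
    [255, -1, 1, 49, 0],
    [255, -1, 1, 49, 0],
    [255, -1, 1, 49, 0],
    [255, -1, 1, 49, 0],
    [255, -1, 1, 49, 0],
    [255, -1, 1, 49, 0]
  ],
  "grip_force": 20
}}

```text
time_s: 6.78
position: [609.3, -158.3, 35.7]
orientation: [-3.138, -0.126, -0.001]
wrist_force: [-1.2, 4.6, 4.5]
gripper_width: 16.8
gripper_force: 21.3
```

```bash
python3 g.py; python3 -c "
import numpy as np
a0=.08;r=50.2
for t in [.15,.3,.45,.6,.75,.9,1.05,1.2,1.35,1.5,1.6]:
    print(t,round(r*(np.cos(a0)-np.cos(a0+t)),1),round(-r*(np.sin(a0+t)-np.sin(a0)),1))"
```

```text
t 6.775 pos [ 609.3 -158.3   35.7] yaw 0.08 tilt -1.0 w 16.7627831402978 F [-1.2  4.6  4.5]
0.15 1.2 -7.4
0.3 3.4 -14.6
0.45 6.7 -21.4
0.6 11.0 -27.6
0.75 16.2 -33.0
0.9 22.1 -37.7
1.05 28.6 -41.4
1.2 35.6 -44.1
1.35 43.0 -45.7
1.5 50.5 -46.2
1.6 55.5 -45.9
```

{"name": "jog_arm", "arguments": {
  "deltas": [
    [255, 1, 0, -7, 0],
    [255, 3.5, 0, -14.5, 0],
    [255, 6.5, 0, -21.5, 0],
    [255, 11, 0, -27.5, 0],
    [255, 16, 0, -33, 0],
    [255, 22, 0, -37.5, 0],
    [255, 28.5, 0, -41.5, 0],
    [255, 35.5, 0, -44, 0],
    [255, 43, 0, -45.5, 0],
    [255, 50.5, 0, -46, 0],
    [255, 55, 0, -46, 0],
    [255, 55, 0, -46, 0],
    [120, 55, 0, -46, 0],
    [120, 55, 0, -46, 0],
    [120, 55, 0, -46, 0],
    [120, 55, 0, -80, 0],
    [120, 0, 0, -110, 0],
    [120, 0, 0, -110, 0]
  ]
}}

```text
time_s: 9.02
position: [606.8, -161.1, 147.5]
orientation: [3.137, 0.121, 0.001]
wrist_force: [0.9, -0.3, -0.5]
gripper_width: 45.1
gripper_force: 0.0
```

```bash
python3 g.py
python3 - <<'E'
from rig import imaging
import cv2,numpy as np
a=imaging.get_image("scene")[:,:,::-1][195:335,165:365]
cv2.imwrite("pics/c4.png",cv2.resize(a,None,fx=4,fy=4,interpolation=2))
E
```

```text
t 9.025 pos [ 606.8 -161.1  147.5] yaw 0.077 tilt -1.0 w 45.14626731814672 F [ 0.9 -0.3 -0.5]
```

View pics/c4.png

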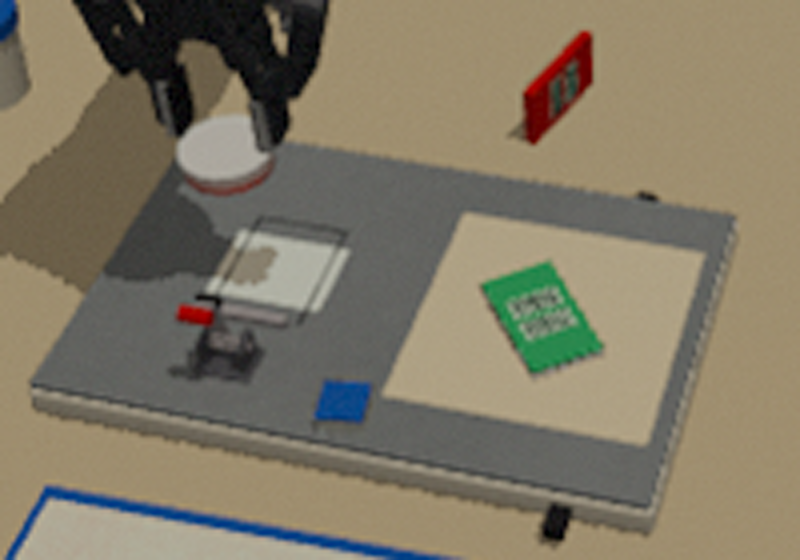

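The clip is thrown back, with its barrel at (195,314). Now I'll measure the lying chamber.

```bash
cat > ch.py <<'E'
from h import *
def mask(n,box):
    r=imaging.get_image(n).astype(int);x0,x1,y0,y1=box
    m=((r[:,:,1]>r[:,:,0]*1.5)&(r[:,:,1]>r[:,:,2]*1.2)&(r[:,:,1]>50)).astype(np.uint8)
    k=np.zeros_like(m);k[y0:y1,x0:x1]=1;m=cv2.morphologyEx(m*k,cv2.MORPH_CLOSE,np.ones((7,7)))
    n,l,st,c=cv2.connectedComponentsWithStats(m);return l==1+st[1:,4].argmax()
for n,b in(("scene",(190,365,235,335)),("top",(285,430,175,275))):
    m=mask(n,b);ys,xs=np.nonzero(m)
    p=back(n,np.c_[xs,ys],36).astype(np.float32)
    (c,s,a)=cv2.minAreaRect(p);print(n,len(p),"rect",np.round(c,1),np.round(s,1),"angdeg",a,"mean",p.mean(0),"pca",np.degrees(np.arctan2(*np.linalg.svd(p-p.mean(0),full_matrices=False)[2][0][::-1])))
E
python3 ch.py
```

```text
scene 467 rect [579.9   2.9] [75.4 43.2] angdeg 44.19756317138672 mean [580.67194     3.4243796] pca 44.105087
top 414 rect [576.1   3.8] [72.3 42.2] angdeg 44.34389114379883 mean [576.10913    3.696494] pca -135.89061
```

```bash
python3 g.py 578,3.3,80,0.772 578,3.3,33,0.772
```

```text
t 9.175 pos [ 609.5 -159.3  145.4] yaw 0.079 tilt -1.0 w 44.71245218066553 F [-0.1  0.1 -0.5]
[ -18.6 -164.7   65.3] -0.693
[ -18.6 -164.7  112.3] -0.693
```

{"name": "jog_arm", "arguments": {
  "deltas": [
    [70, -5, -45, 0, -0.18],
    [70, -10, -90, 0, -0.35],
    [70, -15, -130, 0, -0.52],
    [70, -18.5, -165, 20, -0.69],
    [70, -18.5, -165, 60, -0.69],
    [70, -18.5, -165, 85, -0.69],
    [70, -18.5, -165, 95, -0.69],
    [70, -18.5, -165, 100, -0.69],
    [70, -18.5, -165, 104, -0.69],
    [70, -18.5, -165, 108, -0.69],
    [70, -18.5, -165, 111, -0.69],
    [70, -18.5, -165, 112, -0.69],
    [70, -18.5, -165, 112, -0.69]
  ]
}}

```text
time_s: 10.8
position: [577.4, 3.9, 33.4]
orientation: [2.912, 1.179, 0.0]
wrist_force: [0.6, 0.4, 0.4]
gripper_width: 62.2
gripper_force: 0.0
```

```bash
python3 g.py 578,3.3,33,0.772
python3 - <<'E'
from rig import imaging
import cv2,numpy as np
a=imaging.get_image("scene")[:,:,::-1][215:325,235:375]
cv2.imwrite("pics/c5.png",cv2.resize(a,None,fx=5,fy=5,interpolation=2))
E
```

```text
t 10.8 pos [577.4   3.9  33.4] yaw 0.77 tilt -1.0 w 62.1526063763779 F [0.6 0.4 0.4]
[-0.   0.8  0.4] -0.002
```

View pics/c5.png

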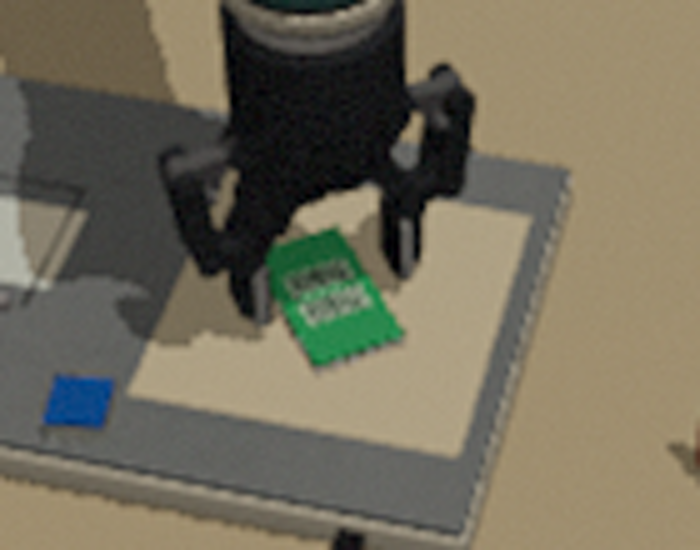

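The fingers straddle the chamber. I'll feel for the base in small steps.

{"name": "jog_arm", "arguments": {
  "deltas": [
    [70, 0, 0, 1, 0],
    [70, 0, 0, 2, 0],
    [70, 0, 0, 3, 0],
    [70, 0, 0, 3, 0]
  ]
}}

```text
time_s: 11.35
position: [577.3, 3.9, 30.1]
orientation: [-2.912, -1.18, 0.0]
wrist_force: [-0.6, -0.2, 1.0]
gripper_width: 61.8
gripper_force: 0.0
```

{"name": "jog_arm", "arguments": {
  "deltas": [
    [70, 0, 0, 1, 0],
    [70, 0, 0, 2, 0],
    [70, 0, 0, 2, 0]
  ]
}}

```text
time_s: 11.72
position: [577.3, 3.9, 28.2]
orientation: [-2.912, -1.18, 0.0]
wrist_force: [0.3, -0.4, -0.3]
gripper_width: 61.9
gripper_force: 0.0
```

{"name": "jog_arm", "arguments": {
  "deltas": [
    [70, 0, 0, 1, 0],
    [70, 0, 0, 2, 0],
    [90, 0, 0, 2, 0],
    [110, 0, 0, 2, 0],
    [130, 0, 0, 2, 0],
    [150, 0, 0, 2, 0],
    [150, 0, 0, 2, 0],
    [150, 0, 0, 2, 0]
  ],
  "grip_force": 20
}}

```text
time_s: 12.72
position: [577.6, 4.0, 26.4]
orientation: [2.912, 1.179, 0.0]
wrist_force: [-0.5, 0.5, 2.2]
gripper_width: 43.2
gripper_force: 20.9
```

{"name": "jog_arm", "arguments": {
  "deltas": [
    [150, 0, 0, 0, 0.1],
    [150, 0, 0, 0, 0.2],
    [150, 0, 0, 0, 0.3],
    [150, 0, 0, 0, 0.4],
    [150, 0, 0, 0, 0.5],
    [150, 0, 0, 0, 0.6],
    [150, 0, 0, 0, 0.69],
    [150, 0, 0, 0, 0.69],
    [150, 0, 0, 0, 0.69]
  ]
}}

```text
time_s: 13.85
position: [577.6, 4.0, 26.4]
orientation: [-3.139, -0.128, -0.001]
wrist_force: [0.1, 1.1, 2.0]
gripper_width: 43.3
gripper_force: 21.0
```

```bash
python3 g.py 571,-161,26.4,0.081; python3 ch.py
```

```text
t 13.85 pos [577.6   4.   26.4] yaw 0.081 tilt -1.0 w 43.26934522976184 F [0.1 1.1 2. ]
[-19.9 164.   -0. ] 0.0
scene 422 rect [579.3   3.7] [75.3 44.5] angdeg 5.621424674987793 mean [582.86224     2.5792136] pca 13.670141Traceback (most recent call last):
  File "ch.py", line 8, in <module>
    m=mask(n,b);ys,xs=np.nonzero(m)
  File "ch.py", line 6, in mask
    n,l,st,c=cv2.connectedComponentsWithStats(m);return l==1+st[1:,4].argmax()
                                                             ~~~~~~~~~~~~~~~^^
ValueError: attempt to get argmax of an empty sequence
```

The chamber turned with the fingers. Next is the slide across.

{"name": "jog_arm", "arguments": {
  "deltas": [
    [150, -2, 8, 0, 0],
    [150, -4, 20, 0, 0],
    [150, -6, 32, 0, 0],
    [150, -8, 44, 0, 0],
    [150, -10, 56, 0, 0],
    [150, -11, 68, 0, 0],
    [150, -12, 80, 0, 0],
    [150, -14, 92, 0, 0],
    [150, -15, 104, 0, 0],
    [150, -16, 116, 0, 0],
    [150, -17, 128, 0, 0],
    [150, -18, 140, 0, 0],
    [150, -19, 150, 0, 0],
    [150, -20, 158, 0, 0],
    [150, -20, 164, 0, 0],
    [150, -20, 164, 0, 0],
    [150, -20, 164, 0, 0]
  ]
}}

```text
time_s: 16.08
position: [570.3, -162.7, 26.4]
orientation: [3.138, 0.124, 0.0]
wrist_force: [-0.0, 0.2, 4.8]
gripper_width: 43.6
gripper_force: 21.3
```

```bash
python3 g.py 587.4,-159.8,26.4,0.081
python3 - <<'E'
from rig import imaging
import cv2
a=imaging.get_image("scene")[:,:,::-1][205:315,165:305]
cv2.imwrite("pics/c6.png",cv2.resize(a,None,fx=5,fy=5,interpolation=2))
E
```

```text
t 16.075 pos [ 570.3 -162.7   26.4] yaw 0.079 tilt -1.0 w 43.58356881594454 F [-0.   0.2  4.8]
[17.2 -1.6  0. ] -0.002
```

View pics/c6.png

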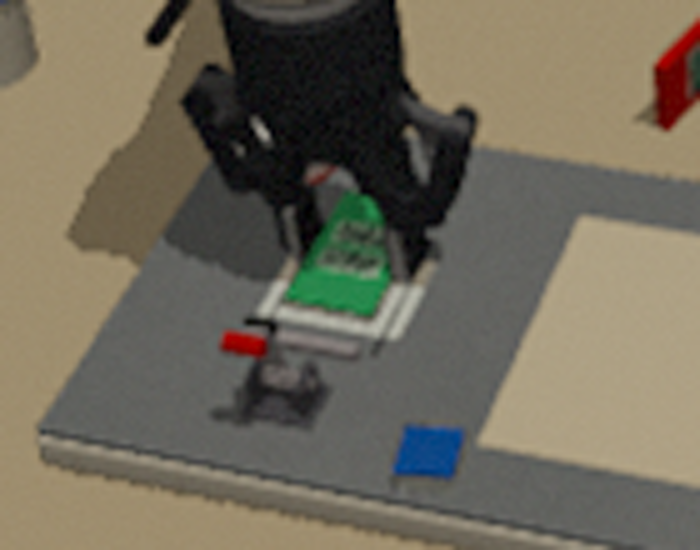

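{"name": "jog_arm", "arguments": {
  "deltas": [
    [150, 4, -0.5, 0, 0],
    [150, 8, -1, 0, 0],
    [150, 11, -1.5, 0, 0],
    [150, 13, -1.5, 0, 0],
    [150, 14, -1.5, 0, 0],
    [150, 15, -1.5, 0, 0],
    [150, 15, -1.5, 0, 0]
  ]
}}

```text
time_s: 17.0
position: [583.6, -160.5, 26.4]
orientation: [3.138, 0.123, -0.005]
wrist_force: [-4.8, -0.3, 9.6]
gripper_width: 43.2
gripper_force: 21.6
```

{"name": "jog_arm", "arguments": {
  "deltas": [
    [150, 1, 0, 0, 0],
    [150, 2, 0, 0, 0],
    [150, 3, 0, 0, 0],
    [150, 3, 0, 0, 0]
  ]
}}

```text
time_s: 17.5
position: [586.7, -160.3, 26.4]
orientation: [3.138, 0.123, -0.005]
wrist_force: [-3.7, -0.5, 8.7]
gripper_width: 43.4
gripper_force: 21.6
```

```bash
python3 g.py 587.4,-159.8,26.4,0.081
python3 - <<'E'
from h import *
cv2.imwrite("pics/c7.png",cv2.resize(imaging.get_image("scene")[:,:,::-1][245:300,190:270],None,fx=9,fy=9,interpolation=2))
b=np.array([587.4,-159.8]);ux=np.array([.9967,.081]);uy=np.array([-.081,.9967])
for x,y,z in((38,22,36),(38,-22,36),(38,22,34),(38,-22,34),(38,27,28),(38,-27,28)):
    p=b+x*ux+y*uy;q=proj("scene",[[*p,z]])[0];print(x,y,z,np.round((q-[190,245]+.5)*9))
E
```

```text
t 17.5 pos [ 586.7 -160.3   26.4] yaw 0.078 tilt -1.0 w 43.39204361486637 F [-3.7 -0.5  8.7]
[ 0.8 -0.4 -0. ] -0.003
38 22 36 [425. 253.]
38 -22 36 [264. 223.]
38 22 34 [426. 259.]
38 -22 34 [266. 228.]
38 27 28 [447. 278.]
38 -27 28 [252. 241.]
```

View pics/c7.png

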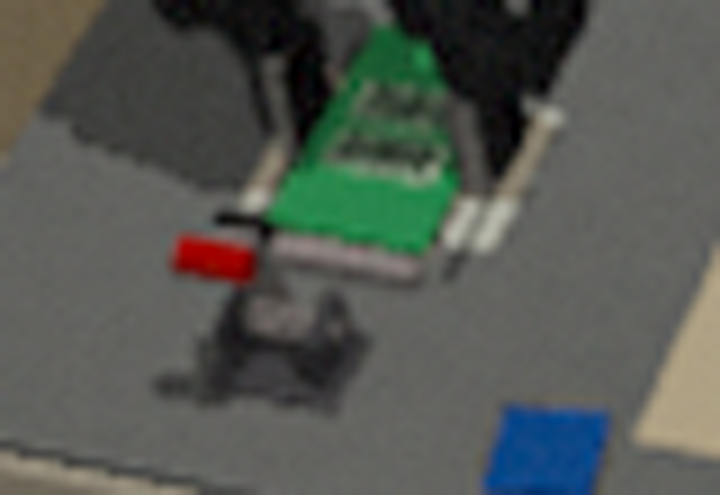

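The chamber's front corners at (265,222) and (430,253) match the predicted seated position and lie against the stop. I'll nudge it once more to confirm contact.

{"name": "jog_arm", "arguments": {
  "deltas": [
    [150, 0.7, 0, 0, 0],
    [150, 1.5, 0, 0, 0],
    [150, 1.5, 0, 0, 0]
  ]
}}

```text
time_s: 17.92
position: [588.1, -160.2, 26.4]
orientation: [3.138, 0.123, -0.005]
wrist_force: [-3.6, -0.2, 8.9]
gripper_width: 43.4
gripper_force: 21.6
```

{"name": "jog_arm", "arguments": {
  "deltas": [
    [150, 0.7, 0, 0, 0],
    [150, 1.5, 0, 0, 0],
    [150, 1.5, 0, 0, 0]
  ]
}}

```text
time_s: 18.3
position: [588.4, -160.1, 26.4]
orientation: [3.138, 0.123, -0.009]
wrist_force: [-7.7, -1.2, 13.0]
gripper_width: 43.2
gripper_force: 21.9
```

Contact is confirmed, since the force rises with no travel. I'll release and go over the clip.

{"name": "jog_arm", "arguments": {
  "deltas": [
    [120, -0.5, 0, 0, 0],
    [70, -0.5, 0, 0, 0],
    [70, -0.5, 0, 0, 0],
    [70, -0.5, 0, -15, 0],
    [70, -0.5, 0, -60, 0],
    [120, -0.5, 0, -120, 0],
    [255, -0.5, 0, -160, 0],
    [255, 50, 0, -160, 0],
    [255, 100, 0, -160, 0],
    [255, 131, 0, -160, 0],
    [255, 131, 0, -160, 0]
  ]
}}

```text
time_s: 19.68
position: [723.5, -146.2, 186.4]
orientation: [-3.138, -0.128, -0.002]
wrist_force: [-1.0, -0.2, -0.4]
gripper_width: 0.1
gripper_force: 0.0
```

```bash
python3 ch.py; python3 g.py 719,-149,73,0.081 644.1,-155.2,73,0.081
python3 - <<'E'
from rig import imaging
import cv2
cv2.imwrite("pics/c8.png",cv2.resize(imaging.get_image("scene")[:,:,::-1][215:315,165:285],None,fx=6,fy=6,interpolation=2))
E
```

```text
scene 444 rect [ 588.8 -160.2] [76.8 45.6] angdeg 4.182143211364746 mean [ 589.7662 -160.0271] pca 5.14953
top 130 rect [ 585.4 -143.2] [16.8 73.4] angdeg 89.92916870117188 mean [ 587.9031 -143.9848] pca -177.59245
t 19.775 pos [ 721.4 -147.5  186.5] yaw 0.08 tilt -1.0 w -0.1300444293209296 F [-0.9  0.5 -0.2]
[ -2.5   1.3 113.5] -0.001
[-77.6   1.5 113.5] -0.001
```

View pics/c8.png

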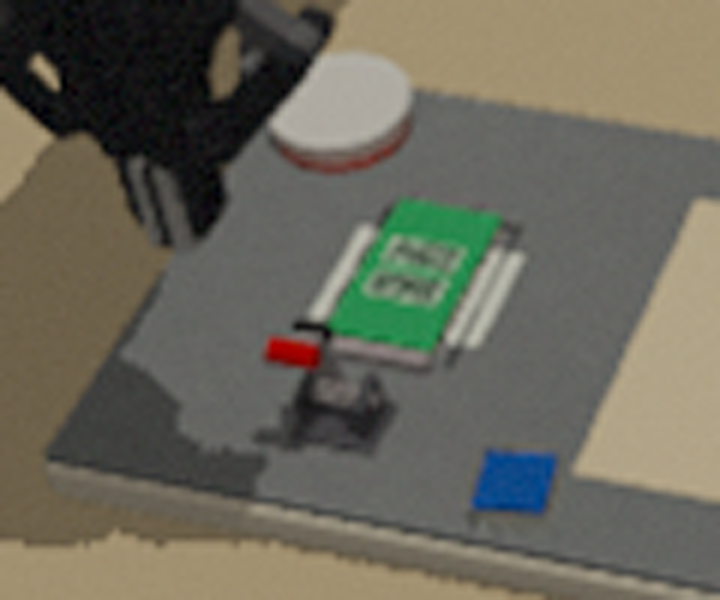

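The chamber is seated square against the stop inside the outline. That was my 11th picture, one over the limit of 10, so I'll view no more. Now I'll push the clip over from behind.

{"name": "jog_arm", "arguments": {
  "deltas": [
    [255, -2, 1, 50, 0],
    [255, -2, 1, 100, 0],
    [255, -2, 1, 113, 0],
    [255, -8, 1, 113, 0],
    [255, -14, 1, 113, 0],
    [255, -20, 1, 113, 0],
    [255, -26, 1, 113, 0],
    [255, -32, 1, 113, 0],
    [255, -38, 1, 113, 0],
    [255, -44, 1, 113, 0],
    [255, -50, 1, 113, 0],
    [255, -56, 1, 113, 0],
    [255, -62, 1, 113, 0],
    [255, -68, 1, 113, 0],
    [255, -73, 1, 113, 0],
    [255, -78, 1, 113, 0],
    [255, -81, 1, 113, 0],
    [255, -81, 1, 113, 0],
    [255, -81, 1, 113, 0]
  ]
}}

```text
time_s: 22.2
position: [641.4, -155.0, 73.3]
orientation: [3.139, 0.125, 0.0]
wrist_force: [0.2, -0.1, 0.2]
gripper_width: 0.1
gripper_force: 0.0
```

```bash
cat > red.py <<'E'
from h import *
r=imaging.get_image("scene").astype(int)
m=((r[:,:,0]>110)&(r[:,:,1]<70)&(r[:,:,2]<80));m[:235]=0;m[310:]=0;m[:,:190]=0;m[:,290:]=0
ys,xs=np.nonzero(m);print("red",len(xs),xs.mean() if len(xs) else 0,ys.mean() if len(xs) else 0)
h=np.array([659.1,-154]);u=np.array([.9967,.081])
for t in(0,.15,.5,.9,1.2,1.57,1.95):
    p=h-50*np.cos(t+.08)*u;print(t,np.round(proj("scene",[[*p,42+50*np.sin(t+.08)]])[0],1))
E
python3 red.py; python3 g.py
```

```text
red 15 229.86666666666667 261.4
0 [229.8 263.1]
0.15 [229.1 261.1]
0.5 [226.8 258.3]
0.9 [223.3 258.1]
1.2 [220.4 260.3]
1.57 [216.7 265.5]
1.95 [213.6 273.2]
t 22.25 pos [ 641.5 -154.9   73.3] yaw 0.08 tilt -1.0 w 0.1404107820021888 F [0.  0.3 0.5]
```

The clip looks down at about 0.15 rad. I'll retreat straight up and verify.

{"name": "jog_arm", "arguments": {
  "deltas": [
    [255, 10, 0, -30, 0],
    [255, 20, 0, -80, 0],
    [255, 40, 0, -130, 0],
    [255, 90, 0, -150, 0],
    [255, 90, 0, -150, 0],
    [255, 90, 0, -150, 0],
    [255, 90, 0, -150, 0],
    [255, 90, 0, -150, 0]
  ]
}}

```text
time_s: 23.25
position: [730.1, -148.2, 222.7]
orientation: [3.139, 0.124, -0.002]
wrist_force: [0.2, 0.1, -0.3]
gripper_width: -0.1
gripper_force: 0.0
```

```bash
python3 red.py; python3 ch.py
```

```text
red 26 228.23076923076923 258.96153846153845
0 [229.8 263.1]
0.15 [229.1 261.1]
0.5 [226.8 258.3]
0.9 [223.3 258.1]
1.2 [220.4 260.3]
1.57 [216.7 265.5]
1.95 [213.6 273.2]
scene 435 rect [ 589.  -160.1] [76.2 45.6] angdeg 4.469649791717529 mean [ 589.53094 -159.79565] pca 4.98996
top 133 rect [ 585.4 -145. ] [74.2 15.6] angdeg 4.677353382110596 mean [ 586.0835  -144.14597] pca -175.89406
```

Run:
```python
import cv2,numpy as np
from rig import imaging
for r in(cv2.imread("pics/scene0.png")[:,:,::-1].astype(int),imaging.get_image("scene").astype(int)):
  for th in(110,80):
    m=((r[:,:,0]>th)&(r[:,:,1]<70)&(r[:,:,2]<80)&(r[:,:,0]>2*r[:,:,1]));m[:245]=0;m[300:]=0;m[:,:200]=0;m[:,260:]=0
    ys,xs=np.nonzero(m);print(len(xs),xs.mean(),ys.mean(),xs.min(),xs.max(),ys.min(),ys.max())
r=imaging.get_image("top").astype(int);q=cv2.imread("pics/top0.png")[:,:,::-1].astype(int)
for r in(q,r):
    m=((r[:,:,0]>100)&(r[:,:,0]>2*r[:,:,1]));m[:180]=0;m[270:]=0;m[:,:340]=0;m[:,420:]=0
    ys,xs=np.nonzero(m);print("top",len(xs),xs.mean() if len(xs) else 0,ys.mean() if len(xs) else 0)
```

```text
21 229.23809523809524 263.0952380952381 226 233 262 265
26 229.42307692307693 263.38461538461536 226 233 262 265
22 228.72727272727272 261.27272727272725 225 232 260 263
26 228.69230769230768 261.5 225 232 260 263
top 18 379.5 210.0
top 0 0 0
```

The barrel has risen 1.9 px from its start position, and I predicted 2.0 px for 0.15 rad. The clip is resting on the chamber, so I'm handing in.

```bash
python3 -c "
from rig import ctrl
print(ctrl.close_job())"
```

```text
the job is handed in; nothing more can be done
None
```

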